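# Refit the lower burr of the coffee grinder

## Robot

A 6-joint arm with a two-finger parallel gripper is mounted at the origin on the work surface. World frame = base frame: x ahead of the robot, y to its left, z up, the work surface at z = 0. Lengths are in mm, angles in rad, forces in N, time in s.
With the tool pointing down it reaches from about 350 to 775 mm from the base axis. Payload 7.3 kg.
Tool frame: the origin (TCP) lies between the finger pads; the fingertips stand bot.tips_ahead ahead of it and the grasp point (between the pads) lies 6 mm ahead of it (bot.tips_ahead is the distance from the TCP to the fingertips, in mm); z points along the fingers, y is the line along which they close (so a half turn about z gives the same grasp; the last joint's range is limited). The gripper opens to 92 mm and grips with 3 to 60 N. Pads are 19 mm wide; open, the fingers measure 130 mm over their backs; the gripper's body (75 mm by 190 mm) begins 47 mm behind the grasp point.
Start: joints at [0.99, 0.342, 1.524, -0, 1.275, -0.146], TCP at [221.133, 476.175, 251.741] pointing down, gripper open.
Joint ranges: [-2.53, 2.53], [-0.77, 2.02], [0.04, 2.7], [-1, 4.14], [0.28, 2.66], [-3.11, 3.11]. Speed limits (rad/s): [2.57, 2.57, 3.14, 3.14, 3.14, 3.14].

## Interface

Orientations are given as [roll, pitch, yaw] about the fixed x, y, z axes, in that order (R = Rz(yaw) Ry(pitch) Rx(roll)).
In Python, from plant import bot gives the robot as it stands. The module is installed in compiled form; this text tells all that it offers.
- The arm moves only by the tool step_arm, never from a script. Its argument "targets" is one flat list of numbers, 7 for each row, row after row: the opening, from 0 (shut) to 1 (fully open), then the shift along the tool's x, y, z each as a share of 100 mm, from -1 to 1, then the turn, a rotation vector about the tool's x, y, z each as a share of pi/4 rad, from -1 to 1. A call has 1 to 20 rows; each row is the pose to reach, as a shift and turn from the pose commanded when the call began, along the tool's axes at that moment; what a row does not reach only later rows make up. A row lasts 1/8 s, in which the tool goes at most 62.5 mm and 10.7 degrees, less where a joint would pass 70% of its speed; a pose out of reach is approached as far as the arm can. A call with a number of a shift or a turn outside -1 to 1 is refused whole. A call with a gripper value outside its range is refused whole. The fingers move at their own pace and stop on an object; the grip force is fixed at half the most. Time passes only in rows, so rows that repeat a pose let the fingers close. It gives the time, the measured TCP pose, the force, the opening and the grip force at its end, in the units of the state.
- bot.get_obs(): the state, without advancing time (a new reading comes with each control period).
- bot.capture(name): name is "side" or "top"; returns (picture, depth): 400x640x3 uint8, blue, green, red; 400x640 float32, mm along the optical axis (not along the pixel's ray), 0 where there is no reading.
- bot.camera_info(name): a dict with "fx", "fy", "cx", "cy" (pixels), "k1" (the pictures are not rectified: a ray, as slopes to the right and down, at radius r is drawn at 1 + k1 r^2 times it, then the intrinsics apply), "camera_from_world" (4x4, takes a point from world to camera coordinates). Camera axes: x right, y down, z forward; pixel columns grow to the right and rows downward; lengths in mm; the calibration is good to about 2 mm. A picture is of the moment at which its call begins. camera_info takes no time and is no camera call.
- bot.close_job(): hands the job in; it is judged then, once.
The state is a dict: "time": time; "joint_positions": joint angles; "dq": joint speeds; "tau": joint torques, N m; "tool_pos": TCP position; "tcp_rot": TCP orientation; "contact_force": force on the tool from outside, world axes, zero at the start; "moment": the same for the moment, N m; "grip_width": finger opening in mm; "finger_force": force on a finger pad.
Only numpy, scipy, OpenCV 4.12 (cv2) and the standard library are available. Lean on these libraries where they do the work, as an engineer would, in place of code of your own. Each camera call takes 0.05 s, during which the arm holds its last target. There are 200 camera calls.

## Task

The coffee grinder has been cleaned and its lower burr must go back on the upright drive shaft: first slide the thick spacer ring from the rubber mat down onto the bearing cap, then the burr from the drying rack on top of it with its hub upwards, and finally push the slotted clip from the mat sideways into the shaft's groove above the hub until it is fully home. Lower the ring and the burr down the shaft rather than letting them drop, let go of everything at the end, and do not push the other parts and tools about.

Things in the scene. Friction and masses are not known exactly. Their poses are not given: they have to be found in the camera images.
- grinder: The grinder without its upper housing, fixed: a square foot 112 mm wide, a grey finned motor, a round aluminium deck 112 mm across with its top 80 mm above the counter, a black grounds chute reaching 79 mm from the axis on the -x side below the deck, and an upright steel shaft in the middle. Origin on the counter under the shaft.
- shaft_foot (a point): Where the stack begins: the middle of the flat top of the bearing cap (28 mm across) round the shaft's foot, 84 mm above the counter and 4 mm above the deck. z up along the shaft. The shaft is 14 mm in diameter from here to 19 mm above here, then tapers in to a groove 9 mm in diameter that runs from 23 to 36 mm above here.
- shaft_tip (a point): Tip of the shaft, 51 mm above shaft_foot, 6 mm across; the tip widens to 14 mm at 7 mm below here; that 14 mm head reaches down to 15 mm below here, where the groove begins. With ring and burr fitted, the hub's top lies 25 mm below here and the clip fits in between with 4 mm of play.
- spacer_center (a point): Centre (half-way up) of the thick plain steel spacer ring, lying flat on the rubber mat: 34 mm outside, 16 mm hole, 12 mm high, 60 g. Seated, this point is 6 mm above shaft_foot. z is its axis.
- burr_center (a point): The lower burr: a steel disc 56 mm across and 9 mm thick, with cutting edges and a round hub (28 mm across, 5 mm proud) on one face, 14 mm over all, a 16 mm hole right through, 160 g. This point is on its axis, 7 mm from the plain underside and from the hub's top; z points from the underside out through the hub. Seated on the ring, this point is 19 mm above shaft_foot.
- burr_hub (a point): Centre of the top of the burr's hub. At first the burr stands on edge in the rack, axis level, hub facing away from the robot, rim top 69 mm above the counter. Pinched there it cannot be fitted: lay it on the counter hub up (tipped halfway, its edge just over the counter, and let go, it falls flat) and take it again across its rim. The counter between rack and grinder is clear.
- clip_center (a point): The slotted clip: a flat dark steel horseshoe 6 mm thick, 31 mm wide (y), 34 mm long (x), 30 g, flat on the mat. Grip it across its two parallel legs. This point, half-way up, is where the shaft's axis passes when the clip is fully home: then 29 mm above shaft_foot, flat on the hub. The slot, 11 mm wide, opens to +x; its round closed end is 5.5 mm behind this point.
- clip_mouth (a point): The middle of the mouth of the clip's slot, 18 mm from clip_center along the clip's x; here the slot flares to 17 mm. The clip may enter the groove from any side, mouth first, laid on the hub beside the shaft and pushed along its x. Either flat face may be up.
- rack: Wire drying rack, fixed: 118 mm long (x), 95 mm wide (y). Origin on the counter under its middle. The burr stands 14.5 mm from there towards +x, between upright wires that end 42 mm above the counter, 15 to 19 mm to either side (y) of the burr's middle; a blank round cover stands 43.5 mm from the rack's middle towards -x.
- mat: Thin grey rubber mat, fixed, 220 mm (x) by 190 mm (y), 3 mm thick; origin at the counter under its middle. On it lie the spacer ring, the clip and a rubber seal.
- seal: Bystander: thin black rubber seal ring on the mat, 62 mm outside, 50 mm inside, 5 mm thick. Origin at its underside's centre.
- cover: Bystander: plain round cover without a hole, 60 mm across and 6 mm thick, on edge in the rack. Origin at the centre of one face.
- housing: Bystander: the grinder's black upper housing, a round shell 112 mm across and 62 mm high, standing on the counter. Origin at its underside's centre.
- brush: Bystander: cleaning brush with wooden handle, 170 mm long along its x, lying on the counter.
- driver: Bystander: black-handled screwdriver, 190 mm long along its x, lying on the counter.

How it is judged (in metres and radians):
On the way, in this order (a step that is already met when the one before it is completed fails the run):
1. the spacer ring is down on the bearing cap, on the shaft (horizontal distance between spacer_center and shaft_foot below 0.003 m and z of spacer_center in the frame of shaft_foot between 0.004 and 0.008 m and linear speed of spacer below 0.02 m/s), for 0.2 s.
2. the burr is down on the spacer ring, hub up (all of step 1 and horizontal distance between burr_center and shaft_foot below 0.003 m and z of burr_center in the frame of shaft_foot between 0.017 and 0.021 m and angle between burr_center's own z axis and vertical below 0.08 rad and linear speed of burr below 0.02 m/s), for 0.2 s.
3. the clip is fully home in the groove, on the hub (all of step 2 and horizontal distance between clip_center and shaft_foot below 0.004 m and z of clip_center in the frame of shaft_foot between 0.027 and 0.031 m and linear speed of clip below 0.02 m/s), for 0.2 s.
At the end, for the whole second after the job is handed in: The spacer ring lies on the bearing cap, the burr on the ring with its hub up, both round the shaft (axis within 3 mm, height within 2 mm), and the clip sits in the groove flat on the hub, fully home (its centre point within 4 mm of the shaft's axis, height within 2 mm); all released and at rest (all of step 3); the robot touches nothing.
It fails at once if the spacer ring or the burr is dropped down the shaft (faster than 0.45 m/s) ((horizontal distance between spacer_center and shaft_foot below 0.006 m and z of spacer_center in the frame of shaft_foot below 0.062 m and linear speed of spacer above 0.45 m/s) or (horizontal distance between burr_center and shaft_foot below 0.006 m and z of burr_center in the frame of shaft_foot below 0.062 m and linear speed of burr above 0.45 m/s)).
It fails at once if a bystander (seal, cover, housing, brush, screwdriver) is moved by more than 30 mm (distance of any of seal, cover, housing, brush, driver from where it was at the start of the episode above 0.03 m).
It also fails if it takes over 72 s, if anything falls off the work surface, if the arm or the gripper's body presses on something with over 40 N, if the wrist force passes 120 N, or if a joint passes its speed limit or range.

## Working session

There is one attempt and no reset: what is moved stays moved. The work goes in short steps, Python scripts to look and compute and a tool call to move; the robot and the scene stay as the last step left them, time stands still between calls to the robot, and variables do not carry over. Pictures are saved under pics/ and viewed, at most 12 in all, crops included, and the job is handed in when it is done.

Besides the shell and the picture viewer there is one more tool, called by a JSON object that holds its "method" and its "body". step_arm: Moves the arm, as the interface text tells. Shift numbers are shares of 100 mm and turn numbers shares of pi/4 rad, none past 1 either way. Its arguments: {"type":"object","properties":{"targets":{"type":"array"}},"required":["targets"]}

```bash
mkdir -p pics
cat > h.py <<'E'
import numpy as np, cv2
from plant import bot
def cap(n):
    p,d=bot.capture(n); return p,d
def world(n,d):
    i=bot.camera_info(n); h,w=d.shape
    u,v=np.meshgrid(np.arange(w),np.arange(h))
    K=np.array([[i["fx"],0,i["cx"]],[0,i["fy"],i["cy"]],[0,0,1.]])
    pts=np.stack([u,v],-1).reshape(-1,1,2).astype(np.float64)
    s=cv2.undistortPoints(pts,K,np.array([i["k1"],0,0,0.])).reshape(h,w,2)
    P=np.dstack([s*d[...,None],d,np.ones_like(d)])
    W=P@np.linalg.inv(np.array(i["camera_from_world"])).T
    W[d<=0]=np.nan
    return W[...,:3]
E
python3 - <<'E'
from h import *
print(bot.get_obs(), bot.tips_ahead)
for n in("side","top"):
    p,d=cap(n); cv2.imwrite(f"pics/{n}0.png",p); np.savez(f"{n}0.npz",p=p,d=d,W=world(n,d)); print(np.linalg.inv(np.array(bot.camera_info(n)["camera_from_world"])).round(2),bot.camera_info(n)["fx"])
E
```

```text
{'time': 0.0, 'joint_positions': array([ 9.89985493e-01,  3.42736125e-01,  1.52504184e+00, -2.18310401e-05,
        1.27537016e+00, -1.46002786e-01]), 'dq': array([ 1.57348053e-03, -1.29199806e-03, -3.14527847e-06,  5.03236490e-04,
        2.56790127e-04, -1.56404330e-03]), 'tau': array([ 1.23628652e-04, -4.31256759e+01, -2.44217688e+01,  7.16289645e-02,
        5.61873545e-02, -1.03188765e-04]), 'tool_pos': array([220.9291688 , 475.84052988, 251.02930627]), 'tcp_rot': array([-3.14005070e+00, -2.05642844e-04,  2.70679082e+00]), 'contact_force': array([0.14440685, 0.02955274, 0.4745986 ]), 'moment': array([ 0.0092156 , -0.03025276, -0.00143712]), 'finger_force': 0.0, 'grip_width': 91.67705354933354} 25.0
[[-9.8000e-01 -1.4000e-01  1.4000e-01  4.7333e+02]
 [-2.0000e-01  6.2000e-01 -7.6000e-01  7.9833e+02]
 [ 2.0000e-02 -7.8000e-01 -6.3000e-01  7.4697e+02]
 [ 0.0000e+00  0.0000e+00  0.0000e+00  1.0000e+00]] 432.7197444687637
[[ 2.00000e-02 -9.90000e-01  1.30000e-01  4.80030e+02]
 [-1.00000e+00 -2.00000e-02  1.00000e-02  6.89000e+00]
 [-0.00000e+00 -1.30000e-01 -9.90000e-01  1.16511e+03]
 [ 0.00000e+00  0.00000e+00  0.00000e+00  1.00000e+00]] 426.72783730305815
```

View pics/top0.png

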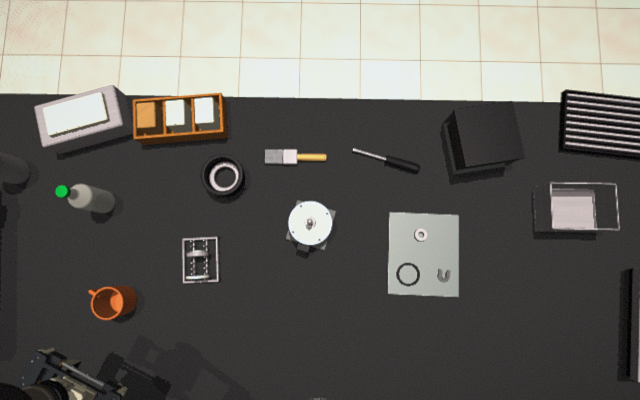

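View pics/side0.png

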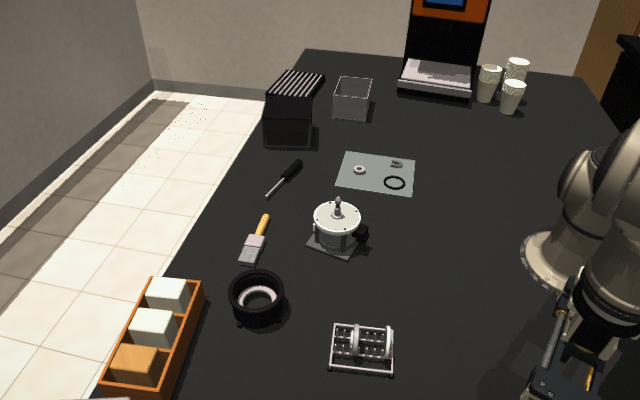

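```bash
cat >> h.py <<'E'
def onplane(n,uv,z):
    i=bot.camera_info(n)
    K=np.array([[i["fx"],0,i["cx"]],[0,i["fy"],i["cy"]],[0,0,1.]])
    s=cv2.undistortPoints(np.array(uv,float).reshape(-1,1,2),K,np.array([i["k1"],0,0,0.])).reshape(-1,2)
    T=np.linalg.inv(np.array(i["camera_from_world"])); r=np.c_[s,np.ones(len(s))]@T[:3,:3].T
    o=T[:3,3]; return (o+r*((z-o[2])/r[:,2])[:,None])[:,:2]
def topix(n,P):
    i=bot.camera_info(n); P=np.atleast_2d(P); c=np.c_[P,np.ones(len(P))]@np.array(i["camera_from_world"]).T
    s=c[:,:2]/c[:,2:3]; s=s*(1+i["k1"]*(s**2).sum(1,keepdims=True)); return s*[i["fx"],i["fy"]]+[i["cx"],i["cy"]]
def crop(p,x,y,w,h,k):
    return cv2.resize(p[y:y+h,x:x+w],None,fx=k,fy=k,interpolation=cv2.INTER_CUBIC)
E
python3 - <<'E'
from h import *
t=np.load("top0.npz");s=np.load("side0.npz")
a=crop(t['p'],400,220,60,70,4);b=crop(t['p'],280,190,60,70,4);c=crop(t['p'],175,225,60,70,4)
d=crop(s['p'],345,150,60,70,4);e=crop(s['p'],300,190,60,70,4);f=crop(s['p'],325,310,80,70,4)[:, :240+80]
r1=np.hstack([a,b,c]);r2=np.hstack([d,e,f[:,:240]])
cv2.imwrite("pics/c1.png",np.vstack([r1,r2]))
for n,D in(("top",t),("side",s)):
    W=D['W'];g=D['p'].max(2)
    for nm,uv in dict(ring=((421,235),(359,170)),clip=((443,274),(397,164)),grinder=((309,223),(337,212)),rack=((200,260),(361,350)),seal=((407,273),(395,183))).items():
        u,v=uv[n=="side"]; w=W[v-20:v+21,u-22:u+23].reshape(-1,3); print(n,nm,W[v,u].round(1),np.nanpercentile(w[:,2],[5,50,90,99,100]).round(0))
E
```

```text
top ring [ 5.436e+02 -2.655e+02  5.000e-01] [-1.  3.  6. 16. 20.]
top clip [ 440.  -322.5    3. ] [-3.  2.  6. 10. 12.]
top grinder [560.8  36.3 130.8] [ -1.  79.  82. 129. 140.]
top rack [465.4 332.4   2.7] [-4.  1. 40. 70. 76.]
top seal [ 441.  -225.5    5.4] [-2.  2.  6.  9. 14.]
side ring [ 541.2 -245.6   17.5] [-1.  3.  6. 16. 18.]
side clip [ 432.7 -314.9    9.3] [-1.  3.  6. 10. 13.]
side grinder [563.3  44.7  95.4] [ -1.  80.  83. 129. 136.]
side rack [465.1 329.1   1.1] [-2.  1. 41. 67. 70.]
side seal [ 433.  -221.9    5.4] [-1.  3.  6. 10. 13.]
```

View pics/c1.png

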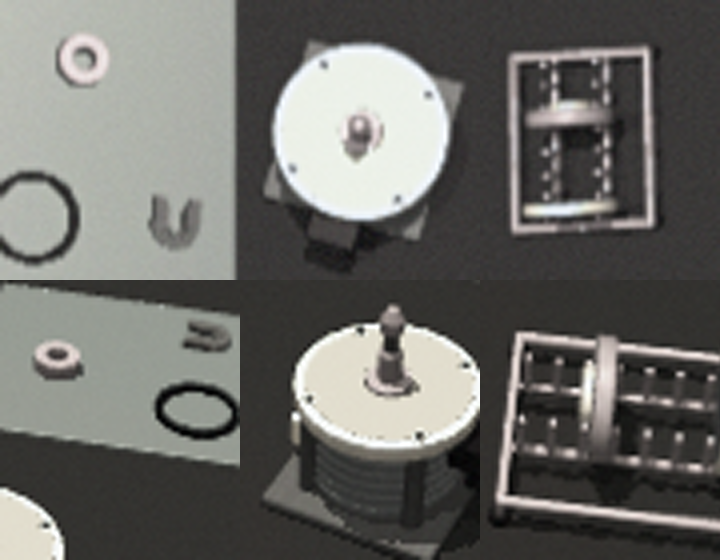

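```bash
cat > m.py <<'E'
from h import *
import sys
def blob(n,D,c,R,zlo,zhi):
    W=D['W']; m=(np.hypot(W[...,0]-c[0],W[...,1]-c[1])<R)&(W[...,2]>zlo)&(W[...,2]<zhi)
    return m
if __name__=="__main__":
  for n in("top","side"):
    D=np.load(n+"0.npz"); 
    for nm,c,R,lo,hi,z in (("ring",(541,-252),35,10,22,15),("clip",(440,-315),32,6.5,14,9),("deck",(565,36),75,74,86,80),("tip",(563,38),30,115,145,None),("burr",(480,335),60,50,80,None),("seal",(441,-225),0,0,0,5)):
        if R==0: continue
        m=blob(n,D,c,R,lo,hi).astype(np.uint8)
        k,l,st,ce=cv2.connectedComponentsWithStats(m)
        if k<2: print(n,nm,"none");continue
        j=1+st[1:,4].argmax(); vv,uu=np.nonzero(l==j)
        (cu,cv_),r=cv2.minEnclosingCircle(np.c_[uu,vv].astype(np.float32))
        Wm=D['W'][l==j]
        print(n,nm,st[j],ce[j].round(1),"enc",round(cu,1),round(cv_,1),"W mean",np.median(Wm,0).round(1),"min",Wm.min(0).round(0),"max",Wm.max(0).round(0), "plane",onplane(n,[(cu,cv_)],z).round(1) if z else "")
        if nm=="clip":
            q=onplane(n,np.c_[uu,vv],z); (c0,wh,a)=cv2.minAreaRect(q.astype(np.float32)); print("  rect",np.round(c0,1),np.round(wh,1),a,"mean",q.mean(0).round(1))
E
python3 m.py
```

```text
top ring [414 229  13  12  94] [420.5 234.5] enc 420.2 234.7 W mean [ 544.2 -261.5   13.7] min [ 529. -276.   10.] max [ 559. -244.   20.] plane [[ 543.5 -259.9]]
top clip [436 269  15  14  79] [443.3 275.7] enc 443.4 274.5 W mean [ 435.1 -319.7    8.4] min [ 419. -339.    7.] max [ 454. -303.   12.] plane [[ 438.9 -321.7]]
  rect [ 436.3 -321.1] [34.2 37.6] 0.9854387640953064 mean [ 435.8 -321.6]
top deck [ 288  202   44   43 1456] [309.6 223. ] enc 309.7 222.9 W mean [564.4  36.1  79.9] min [511. -18.  74.] max [619.  91.  86.] plane [[565.   36.1]]
top tip [307 219   6   6  26] [309.4 221.2] enc 309.2 221.2 W mean [565.4  36.3 130.5] min [559.  29. 122.] max [571.  41. 140.] plane 
top burr [186 251  21   6  86] [195.9 253.8] enc 196.0 254.5 W mean [481.3 327.8  62.7] min [476. 304.  50.] max [489. 355.  72.] plane 
side ring [354 165  11   9  68] [359.  168.8] enc 359.0 169.0 W mean [ 542.9 -254.4   14.6] min [ 527. -275.   10.] max [ 558. -239.   18.] plane [[ 542.1 -254.3]]
side clip [391 160  13   7  53] [396.8 163.1] enc 397.2 163.6 W mean [ 433.2 -317.5    8.8] min [ 414. -338.    7.] max [ 451. -304.   13.] plane [[ 432.3 -317.5]]
  rect [ 435.4 -320.5] [35.8 32.3] 13.138769149780273 mean [ 433.4 -320.1]
side deck [ 313  201   48   34 1165] [336.5 217.5] enc 336.5 217.5 W mean [561.2  48.3  80.5] min [509. -19.  74.] max [620.  97.  86.] plane [[563.4  46.5]]
side tip [335 196   6   9  41] [337.7 200.4] enc 337.5 200.1 W mean [564.1  42.3 128.3] min [558.  34. 117.] max [570.  47. 136.] plane 
side burr [351 324   9  26 162] [355.2 335.6] enc 356.5 336.4 W mean [479.4 340.7  62.9] min [473. 313.  50.] max [489. 360.  70.] plane
```

{"method": "step_arm", "body": {"targets": [1,-1,-0.885,0.2,0,0,0,1,-1,-0.885,0.2,0,0,0,1,-1,-0.885,0.2,0,0,0]}}

```text
time: 0.48
tool_pos: [275.0, 350.9, 231.0]
tcp_rot: [-3.139, -0.0, 2.703]
contact_force: [-0.1, 0.2, 1.1]
grip_width: 91.8
finger_force: 0.0
```

{"method": "step_arm", "body": {"targets": [1,-1,-0.885,0.2,0,0,0,1,-1,-0.885,0.2,0,0,0,1,-1,-0.885,0.2,0,0,0]}}

```text
time: 0.85
tool_pos: [328.8, 229.3, 211.4]
tcp_rot: [-3.141, -0.0, 2.703]
contact_force: [-0.6, 1.1, -0.6]
grip_width: 91.9
finger_force: 0.0
```

{"method": "step_arm", "body": {"targets": [1,-1,-0.885,0.2,0,0,0,1,-1,-0.885,0.2,0,0,0,1,-1,-0.885,0.2,0,0,0]}}

```text
time: 1.23
tool_pos: [382.7, 107.4, 191.5]
tcp_rot: [3.141, 0.0, 2.703]
contact_force: [-0.7, -0.4, 0.9]
grip_width: 92.1
finger_force: 0.0
```

{"method": "step_arm", "body": {"targets": [1,-1,-0.885,0.2,0,0,0,1,-1,-0.885,0.2,0,0,0,1,-1,-0.885,0.2,0,0,0]}}

```text
time: 1.6
tool_pos: [436.3, -14.6, 171.4]
tcp_rot: [3.141, 0.0, 2.704]
contact_force: [-0.5, -0.2, -0.2]
grip_width: 92.0
finger_force: 0.0
```

{"method": "step_arm", "body": {"targets": [1,-1,-0.885,0.2,0,0,0,1,-1,-0.885,0.2,0,0,0,1,-1,-0.885,0.2,0,0,0]}}

```text
time: 1.98
tool_pos: [489.7, -136.4, 151.2]
tcp_rot: [3.141, 0.0, 2.705]
contact_force: [-0.6, 1.2, -0.1]
grip_width: 91.9
finger_force: 0.0
```

```bash
cat > fit.py <<'E'
from h import *
from scipy.optimize import least_squares
# circle fit of a bright blob's outline at height z from one picture
def circ(n,p,box,thr,z,r):
    x,y,w,h=box; g=cv2.resize(p[y:y+h,x:x+w].max(2),None,fx=8,fy=8,interpolation=cv2.INTER_CUBIC)
    cs,_=cv2.findContours((g>thr).astype(np.uint8),cv2.RETR_EXTERNAL,cv2.CHAIN_APPROX_NONE)
    c=max(cs,key=cv2.contourArea).reshape(-1,2); uv=(c+.5)/8-.5+[x,y]
    q=onplane(n,uv,z); f=least_squares(lambda s:np.hypot(*(q-s[:2]).T)-(r or s[2]),[*q.mean(0),30],loss="soft_l1")
    return f.x.round(2)
if __name__=="__main__":
    t=np.load("top0.npz")['p'];s=np.load("side0.npz")['p']
    print("gray ring/mat",t[229:241,415:427].max(2)[::2,::2],s[163:176,352:366].max(2)[::2,::2],t[210:216,305:311].max(2),s[205:209,320:324].max(2))
    for thr in(130,160,190):
        print(thr,"deck top",circ("top",t,(280,190,60,70),thr,80,None),"side",circ("side",s,(300,190,70,65),thr,80,None))
    print(bot.get_obs()["tool_pos"],bot.get_obs()["tcp_rot"])
E
python3 fit.py
```

```text
gray ring/mat [[173 196 231 232 219 184]
 [148 232 209 181 227 227]
 [215 231 137 135 111 232]
 [211 231 186 185 102 235]
 [132 235 218 197 212 234]
 [137 166 229 231 223 195]] [[158 157 157 156 157 158 157]
 [157 157 181 200 184 157 155]
 [156 214 210 108 129 218 182]
 [156 208 211  74  77 221 210]
 [156  83 131 186 207 150  72]
 [156 128  74  73  66  70  71]
 [156 156 147 145 147 148 154]] [[241 240 241 241 241 240]
 [240 242 241 240 241 241]
 [241 241 240 241 240 241]
 [241 240 240 241 241 242]
 [241 241 241 240 241 241]
 [241 241 241 241 241 240]] [[244 248 242 228]
 [238 230 228 226]
 [227 227 227 226]
 [226 226 226 225]]
130 deck top [566.77  35.55  56.73] side [564.75  41.49  55.15]
160 deck top [566.47  35.8   55.9 ] side [564.11  40.73  54.36]
190 deck top [566.4   35.84  55.25] side [564.03  40.15  53.92]
[ 489.68413016 -136.42442511  151.19886627] [3.14110155e+00 1.36060525e-04 2.70530860e+00]
```

{"method": "step_arm", "body": {"targets": [1,-1,-0.87,0.4,0,0,0,1,-1,-0.87,0.9,0,0,0,1,-1,-0.87,0.9,0,0,0,1,-1,-0.87,0.9,0,0,0]}}

```text
time: 2.48
tool_pos: [542.0, -254.8, 59.4]
tcp_rot: [3.14, -0.005, 2.707]
contact_force: [0.0, -1.0, 0.0]
grip_width: 91.6
finger_force: 0.0
```

Run:
```python
from fit import *
t=np.load("top0.npz")['p'];s=np.load("side0.npz")['p']
print("ring",circ("top",t,(408,222,26,26),195,15,17),circ("side",s,(346,158,27,18),190,15,None))
print(bot.get_obs()["tool_pos"])
for n in("top","side"):
    p,d=cap(n); cv2.imwrite(f"pics/{n}1.png",p)
    print(topix(n,[[543,-257.5,15],bot.get_obs()["tool_pos"]]))
a=cv2.imread("pics/top1.png");b=cv2.imread("pics/side1.png")
cv2.imwrite("pics/c2.png",np.hstack([crop(a,375,190,95,95,4),crop(b,310,110,95,95,4)]))
```

```text
ring [ 545.71 -261.85   30.  ] [ 543.06 -259.44   15.76]
[ 542.0222011  -254.84257045   59.41826096]
[[419.29184799 234.89666533]
 [422.15132728 234.25212752]]
[[358.81393765 168.35148546]
 [360.12514857 155.55730614]]
```

View pics/c2.png

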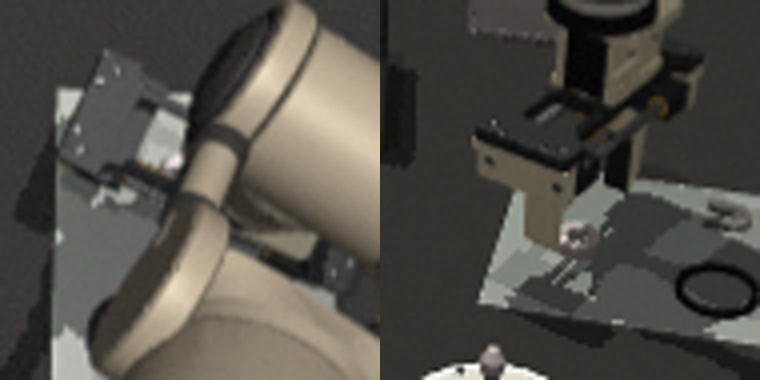

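{"method": "step_arm", "body": {"targets": [0.6,0,0,0.29,0,0,0,0.6,0,0,0.29,0,0,0,0.6,0,0,0.29,0,0,0,0,0,0,0.29,0,0,0,0,0,0,0.29,0,0,0,0,0,0,0.29,0,0,0]}}

```text
time: 3.32
tool_pos: [542.4, -257.0, 33.1]
tcp_rot: [-3.142, 0.001, 2.707]
contact_force: [0.2, -0.9, 0.4]
grip_width: 36.3
finger_force: 0.4
```

{"method": "step_arm", "body": {"targets": [0,0,0,0.03,0,0,0,0,0,0,0.03,0,0,0,0.52,0,0,0.03,0,0,0,0.52,0,0,0.03,0,0,0.3,0.52,0,0,0.03,0,0,1,0.52,0,0,0.03,0,0,1,0.52,0,0,0.03,0,0,1,0.52,0,0,0.03,0,0,1]}}

```text
time: 4.32
tool_pos: [542.2, -256.8, 29.4]
tcp_rot: [-3.141, -0.0, 1.921]
contact_force: [0.5, -0.4, -0.1]
grip_width: 48.0
finger_force: 0.0
```

{"method": "step_arm", "body": {"targets": [0.52,0,0,0,0,0,1,0.52,0,0,0,0,0,1,0.52,0,0,0,0,0,1,0.52,0,0,0,0,0,1,0.52,0,0,0,0,0,1,0,0,0,0,0,0,1,0,0,0,0,0,0,1,0,0,0,0,0,0,1]}}

```text
time: 5.32
tool_pos: [542.3, -256.8, 29.6]
tcp_rot: [-3.142, -0.0, 1.137]
contact_force: [-0.0, -0.5, 0.0]
grip_width: 32.8
finger_force: 30.0
```

{"method": "step_arm", "body": {"targets": [0,0.1,0,-0.5,0,0,0,0,0.92,-0.34,-0.8,0,0,0,0,0.92,-0.34,-0.8,0,0,0,0,0.92,-0.34,-0.8,0,0,0]}}

```text
time: 5.82
tool_pos: [550.6, -157.1, 110.7]
tcp_rot: [3.14, -0.0, 1.14]
contact_force: [-0.2, 0.2, -0.8]
grip_width: 33.0
finger_force: 30.0
```

{"method": "step_arm", "body": {"targets": [0,0.92,-0.34,-0.65,0,0,0,0,0.92,-0.34,-0.65,0,0,0,0,0.92,-0.34,-0.65,0,0,0]}}

```text
time: 6.2
tool_pos: [559.4, -59.8, 176.7]
tcp_rot: [3.137, -0.001, 1.14]
contact_force: [0.2, -0.5, -1.0]
grip_width: 32.5
finger_force: 30.0
```

{"method": "step_arm", "body": {"targets": [0,0.6,-0.25,-0.05,0,0,0,0,0.93,-0.35,-0.05,0,0,0,0,0.93,-0.35,-0.05,0,0,0,0,0.93,-0.35,-0.05,0,0,0]}}

```text
time: 6.7
tool_pos: [565.4, 36.2, 178.7]
tcp_rot: [-3.14, 0.001, 1.135]
contact_force: [-0.2, 0.2, 0.1]
grip_width: 32.7
finger_force: 30.0
```

Run:
```python
from fit import *
print(bot.get_obs())
T=bot.get_obs()["tool_pos"]
p,d=cap("top"); q,e=cap("side")
print("tip->",topix("side",[[T[0],T[1],T[2]-26.5],[565.3,38,135]]), topix("top",[[T[0],T[1],T[2]-26.5],[565.3,38,135]]))
cv2.imwrite("pics/c3.png",np.hstack([crop(p,280,190,60,65,6),crop(q,305,160,70,65,6)]))
```

```text
{'time': 6.7, 'joint_positions': array([-7.10409277e-02,  4.83688559e-01,  1.51329207e+00, -7.57907986e-04,
        1.14619645e+00,  3.64762961e-01]), 'dq': array([-0.01173241, -0.00421232, -0.00091412,  0.00304621,  0.00025076,
        0.00760969]), 'tau': array([ 9.91612226e-01, -4.91406226e+01, -2.30852258e+01,  1.45815122e-01,
        1.13510125e-02, -8.17929358e-04]), 'tool_pos': array([565.35710637,  36.15908258, 178.68401368]), 'tcp_rot': array([-3.14035855e+00,  1.20995695e-03,  1.13530596e+00]), 'contact_force': array([-0.22543076,  0.19324042,  0.10133908]), 'moment': array([-0.07638098,  0.09395353,  0.02398065]), 'finger_force': 29.999445900321007, 'grip_width': 32.676405277536084}
tip-> [[337.94845741 190.25821958]
 [337.4628645  196.74056507]] [[308.86195167 220.38337503]
 [308.2934771  220.99391967]]
```

View pics/c3.png

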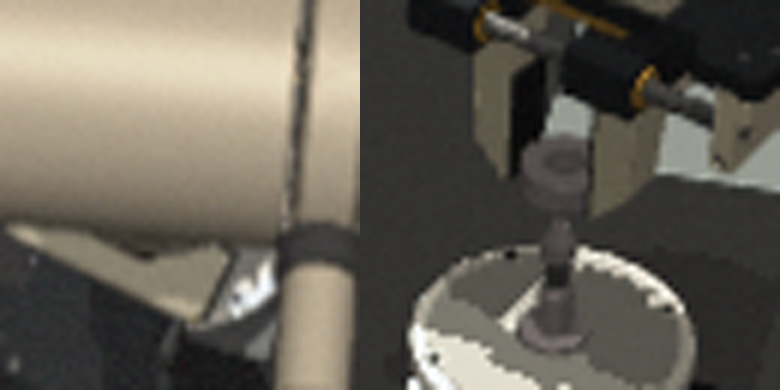

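Run:
```python
from h import *
f=lambda P:((topix("side",P)-[305,160])*6+3+[360,0]).round(1).tolist()
T=np.array([565.4,36.2,178.7])
a=np.linspace(0,2*np.pi,60);ci=np.c_[np.cos(a),np.sin(a),0*a]
rng=lambda c,r:(lambda q:(q.min(0),q.max(0)))(np.array(f(np.array(c)+r*ci)))
print("ring top",f(T-[0,0,14.6]),rng(T-[0,0,14.6],17)); print("bottom",rng(T-[0,0,26.6],17))
for y in(34,36,38,40):
    print(y,"tip",f([565,y,135]),"tip edge",rng([565,y,135],3),"head128",rng([565,y,128],7),"cap",rng([565,y,84],14),"deck",rng([565,y,80],56))
```

```text
ring top [[562.2, 159.2]] (array([516.4, 131.8]), array([608. , 187.5]))
bottom (array([515.1, 157.2]), array([606. , 213.1]))
34 tip [[560.2, 217.1]] tip edge (array([552.3, 212.2]), array([568.2, 222.1])) head128 (array([540.9, 220. ]), array([577.7, 243.1])) cap (array([517.9, 295.9]), array([589.5, 342.8])) deck (array([410.2, 236.7]), array([696.1, 424.8]))
36 tip [[559.4, 220.3]] tip edge (array([551.5, 215.4]), array([567.3, 225.3])) head128 (array([540.1, 223.2]), array([576.9, 246.4])) cap (array([517. , 299.1]), array([588.7, 346.1])) deck (array([409.2, 239.8]), array([695.5, 428.4]))
38 tip [[558.6, 223.6]] tip edge (array([550.6, 218.6]), array([566.5, 228.5])) head128 (array([539.2, 226.4]), array([576.1, 249.7])) cap (array([516.1, 302.3]), array([587.9, 349.5])) deck (array([408.2, 242.8]), array([694.9, 432. ]))
40 tip [[557.7, 226.8]] tip edge (array([549.8, 221.8]), array([565.7, 231.8])) head128 (array([538.3, 229.6]), array([575.3, 253. ])) cap (array([515.3, 305.5]), array([587.2, 352.8])) deck (array([407.1, 245.8]), array([694.2, 435.6]))
```

{"method": "step_arm", "body": {"targets": [0,0.012,-0.005,0.12,0,0,0,0,0.012,-0.005,0.18,0,0,0,0,0.012,-0.005,0.22,0,0,0,0,0.012,-0.005,0.25,0,0,0,0,0.012,-0.005,0.25,0,0,0]}}

```text
time: 7.42
tool_pos: [565.7, 38.9, 154.7]
tcp_rot: [3.141, 0.0, 1.136]
contact_force: [-0.4, -1.9, -0.6]
grip_width: 32.4
finger_force: 30.0
```

{"method": "step_arm", "body": {"targets": [0,0,0,0.02,0,0,0,0,0,0,0.04,0,0,0,0,0,0,0.04,0,0,0]}}

```text
time: 7.8
tool_pos: [565.8, 38.6, 150.8]
tcp_rot: [3.141, 0.0, 1.136]
contact_force: [1.3, -5.4, -0.4]
grip_width: 32.7
finger_force: 30.0
```

{"method": "step_arm", "body": {"targets": [0,-0.01,0.007,0.04,0,0,0,0,-0.01,0.007,0.06,0,0,0,0,-0.01,0.007,0.06,0,0,0]}}

```text
time: 8.18
tool_pos: [565.5, 38.3, 144.2]
tcp_rot: [-3.141, -0.0, 1.136]
contact_force: [0.5, -0.5, -1.0]
grip_width: 32.8
finger_force: 30.0
```

{"method": "step_arm", "body": {"targets": [0,0,0,0.05,0,0,0,0,0,0,0.1,0,0,0,0,0,0,0.15,0,0,0,0,0,0,0.2,0,0,0,0,0,0,0.25,0,0,0,0,0,0,0.29,0,0,0,0,0,0,0.32,0,0,0,0,0,0,0.33,0,0,0]}}

```text
time: 9.18
tool_pos: [565.7, 37.9, 111.5]
tcp_rot: [-3.141, 0.0, 1.136]
contact_force: [0.1, -0.0, -0.5]
grip_width: 32.7
finger_force: 30.0
```

{"method": "step_arm", "body": {"targets": [0,0,0,0.01,0,0,0,0,0,0,0.01,0,0,0,0.6,0,0,0.01,0,0,0,0.6,0,0,0.01,0,0,0,0.6,0,0,-0.1,0,0,0,0.6,0,0,-0.7,0,0,0,0.6,0,0,-0.95,0,0,0,0.6,0,0,-0.95,0,0,-0.554,0.6,0,0,-0.95,0,0,-0.554,0.6,0,0,-0.95,0,0,-0.554]}}

```text
time: 10.42
tool_pos: [565.9, 37.9, 207.8]
tcp_rot: [3.14, 0.0, 1.575]
contact_force: [-0.6, 1.0, -0.2]
grip_width: 55.1
finger_force: 0.0
```

{"method": "step_arm", "body": {"targets": [0.6,0.98,-0.28,0,0,0,0,0.6,0.98,-0.28,0,0,0,0,0.6,0.98,-0.28,0,0,0,0]}}

```text
time: 10.8
tool_pos: [537.0, 138.3, 207.7]
tcp_rot: [3.141, -0.001, 1.575]
contact_force: [0.0, -0.1, 0.6]
grip_width: 55.1
finger_force: 0.0
```

{"method": "step_arm", "body": {"targets": [0.6,0.98,-0.28,0,0,0,0,0.6,0.98,-0.28,0,0,0,0,0.6,0.98,-0.28,0,0,0,0]}}

```text
time: 11.18
tool_pos: [509.4, 235.5, 207.3]
tcp_rot: [3.141, -0.0, 1.574]
contact_force: [0.7, 0.1, -0.0]
grip_width: 55.2
finger_force: 0.0
```

Run:
```python
from fit import *
print(bot.get_obs()["tool_pos"],bot.get_obs()["tcp_rot"])
p,d=cap("top"); q,e=cap("side"); np.savez("s2.npz",p=q,d=e,W=world("side",e)); np.savez("t2.npz",p=p,d=d,W=world("top",d))
W=world("side",e); m=(abs(W[...,0]-565)<25)&(abs(W[...,1]-39)<25)&(W[...,2]>90)&(W[...,2]<100); print("ring on cap z",np.median(W[m],0),m.sum())
# burr rim
for n,D in(("top",d),("side",e)):
    W=world(n,D); m=(abs(W[...,0]-482)<14)&(abs(W[...,1]-333)<35)&(W[...,2]>58)&(W[...,2]<76); w=W[m]; print(n,m.sum(),np.percentile(w,[2,50,98],axis=0).round(1))
    for lo in(310,320,330,340): s=w[abs(w[:,1]-lo-5)<5]; print(lo,s.mean(0).round(1),s[:,0].min().round(),s[:,0].max().round(), s[:,2].max().round())
cv2.imwrite("pics/c4.png",np.hstack([crop(p,170,225,60,65,6),crop(q,320,300,70,65,6)]))
```

```text
[509.3647911  235.46071244 207.34880666] [ 3.14074317e+00 -4.56479122e-04  1.57415911e+00]
ring on cap z [554.93289012  53.27080127  92.43189298] 5Traceback (most recent call last):
  File "<stdin>", line 7, in <module>
    return _quantile_unchecked(
        a, q, axis, out, overwrite_input, method, keepdims, weights)
    return _ureduce(a,
                    func=_quantile_ureduce_func,
    ...<5 lines>...
                    overwrite_input=overwrite_input,
                    method=method)
    r = func(a, **kwargs)
    result = _quantile(arr,
                       quantiles=q,
    ...<2 lines>...
                       out=out,
                       weights=wgt)
    slices_having_nans = np.isnan(arr[-1, ...])
                                  ~~~^^^^^^^^^
IndexError: index -1 is out of bounds for axis 0 with size 0
```

Run:
```python
from fit import *
for n,f in(("top","top0"),("side","side0"),("side","s2")):
    W=np.load(f+".npz")["W"]; m=(abs(W[...,0]-482)<14)&(abs(W[...,1]-333)<40)&(W[...,2]>58)&(W[...,2]<76); w=W[m]; print(f,m.sum())
    if m.sum()<10: continue
    for lo in(305,315,325,335,345,355): s=w[abs(w[:,1]-lo-5)<5]; print(lo,len(s),s.mean(0).round(1) if len(s) else"")
p=np.load("top0.npz")['p'];q=np.load("side0.npz")['p'];r=np.load("s2.npz")['p']
cv2.imwrite("pics/c4.png",np.hstack([crop(p,175,225,50,65,5),crop(q,320,310,80,65,5)[:,:250],crop(r,300,185,60,65,5)]))
print(onplane("top",[(186,252.5),(206.5,252.5)],62))
```

```text
top0 61
305 7 [482.3 312.3  60.6]
315 16 [482.6 319.4  63.8]
325 14 [480.4 329.4  67.9]
335 15 [479.8 339.7  65.8]
345 9 [479.7 348.9  61.2]
355 0 
side0 112
305 3 [477.9 313.8  61.5]
315 19 [480.8 320.5  65.1]
325 24 [479.2 330.3  68.3]
335 29 [479.1 340.3  66.4]
345 37 [477.8 349.9  62.6]
355 0 
s2 113
305 4 [480.2 313.6  60.7]
315 17 [479.8 321.1  66.3]
325 24 [479.7 329.9  68. ]
335 28 [479.  340.2  67.3]
345 36 [477.5 349.4  62.6]
355 4 [476.4 355.8  58.9]
[[484.58841662 352.97273862]
 [485.56887367 300.13192705]]
```

View pics/c4.png

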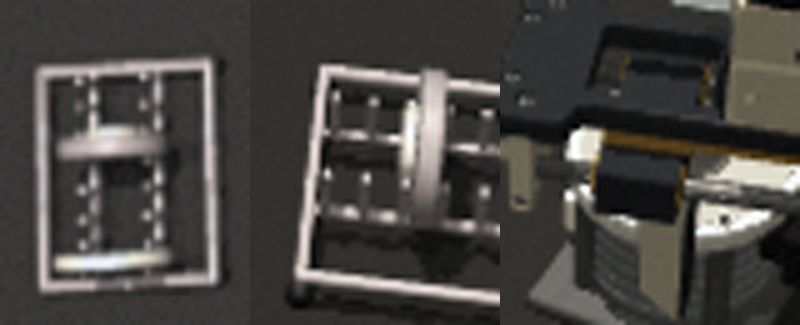

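{"method": "step_arm", "body": {"targets": [0.4,0.965,-0.295,0,0,0,-0.1,0.4,0.965,-0.295,0.3,0,0,-0.1,0.4,0.965,-0.295,0.8,0,0,-0.1,0.4,0.965,-0.295,0.9,0,0,-0.1,0.4,0.965,-0.295,0.9,0,0,-0.1]}}

```text
time: 11.9
tool_pos: [481.1, 329.3, 117.2]
tcp_rot: [-3.141, 0.0, 1.648]
contact_force: [0.1, 0.0, 0.1]
grip_width: 36.5
finger_force: 0.0
```

Run:
```python
from fit import *
T=bot.get_obs()["tool_pos"];print(T,bot.get_obs()["tcp_rot"])
q,e=cap("side"); print(topix("side",[T-[0,0,25],T+[23,0,-25],T-[23,0,25]]))
W=world("side",e); m=(abs(W[...,0]-565)<20)&(abs(W[...,1]-39)<20)&(W[...,2]>92)&(W[...,2]<100); print("ring z",np.median(W[m],0),m.sum())
cv2.imwrite("pics/c5.png",np.hstack([crop(q,310,280,95,100,4),crop(q,300,185,80,100,4)]))
```

```text
[481.14958841 329.30102453 117.16656277] [-3.14142295e+00  2.41815134e-04  1.64785346e+00]
[[356.53892001 320.85003425]
 [343.88928329 318.64900657]
 [369.27253771 323.04965876]]
ring z [564.13386384  44.44111063  95.87521827] 98
```

View pics/c5.png

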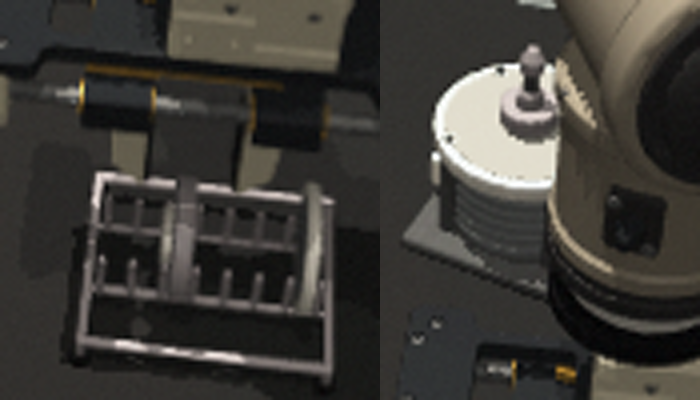

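{"method": "step_arm", "body": {"targets": [0.4,0.02,0.01,0.2,0,0,0,0.4,0.02,0.01,0.35,0,0,0,0.4,0.02,0.01,0.35,0,0,0,0,0.02,0.01,0.36,0,0,0,0,0.02,0.01,0.36,0,0,0,0,0.02,0.01,0.36,0,0,0,0,0.02,0.01,0.36,0,0,0]}}

```text
time: 12.82
tool_pos: [481.3, 332.6, 81.1]
tcp_rot: [3.141, -0.0, 1.65]
contact_force: [0.1, 0.4, 2.0]
grip_width: 8.5
finger_force: 29.9
```

{"method": "step_arm", "body": {"targets": [0,0,0,-0.3,0,0,0,0,0,0,-0.6,0,0,0,0,-0.3,0,-0.6,0,0,0,0,-1,0,-0.6,0,0,0,0,-1,0,-0.6,0,0,0]}}

```text
time: 13.45
tool_pos: [488.8, 229.8, 140.6]
tcp_rot: [-3.14, 0.001, 1.646]
contact_force: [0.1, 0.4, -2.4]
grip_width: 8.8
finger_force: 29.9
```

{"method": "step_arm", "body": {"targets": [0,-0.25,0,0,-0.3,0,0,0,-0.3,0,0.1,-0.6,0,0,0,-0.3,0,0.3,-1,0,0,0,-0.3,0,0.5,-1,0,0,0,-0.3,0,0.7,-1,0,0,0,-0.3,0,0.8,-1,0,0,0,-0.3,0,0.8,-1,0,0]}}

```text
time: 14.32
tool_pos: [518.1, 238.8, 167.2]
tcp_rot: [2.479, 0.024, 1.63]
contact_force: [0.6, 0.6, -1.0]
grip_width: 8.3
finger_force: 29.9
```

Run:
```python
from fit import *
print(bot.get_obs())
```

```text
{'time': 14.325, 'joint_positions': array([ 0.41845386,  0.34019729,  2.01860243, -0.99489182,  0.28333667,
        1.25060499]), 'dq': array([ 0.03026721, -0.23865925, -0.05379901, -0.01765634,  0.00416608,
       -0.07463117]), 'tau': array([  0.1007406 , -37.13640332, -19.44419861,  -0.65946255,
        -1.02157675,   0.64196242]), 'tool_pos': array([518.13699011, 238.83292087, 167.21478255]), 'tcp_rot': array([2.47881428, 0.02427286, 1.62959385]), 'contact_force': array([ 0.55568014,  0.62379747, -0.97784715]), 'moment': array([-0.06240786,  0.63549797, -0.00227212]), 'finger_force': 29.932791218161583, 'grip_width': 8.28233310202435}
```

{"method": "step_arm", "body": {"targets": [0,0,0,0,0,0,0]}}

```text
time: 14.45
tool_pos: [518.8, 238.4, 168.6]
tcp_rot: [2.476, 0.025, 1.63]
contact_force: [0.0, -0.2, -1.7]
grip_width: 8.1
finger_force: 29.9
```

```bash
cat >> h.py <<'E'
from scipy.spatial.transform import Rotation as Ro
def plan(pos,rpy,cur=None):
    o=bot.get_obs(); R0=Ro.from_euler("xyz",o["tcp_rot"] if cur is None else cur[1]); p0=o["tool_pos"] if cur is None else np.array(cur[0],float)
    return (R0.inv().apply(np.array(pos)-p0)/100).round(3),((R0.inv()*Ro.from_euler("xyz",rpy)).as_rotvec()/(np.pi/4)).round(3)
E
python3 - <<'E'
from h import *
print(plan([520,205,150],[np.pi,0,1.65]),plan([520,205,150],[np.pi,0,2.0]))
E
```

```text
(array([-0.329, -0.126,  0.148]), array([ 0.847,  0.039, -0.014])) (array([-0.329, -0.126,  0.148]), array([ 0.831,  0.187, -0.443]))
```

{"method": "step_arm", "body": {"targets": [0,-0.33,-0.126,0.148,0.831,0.187,-0.443,0,-0.33,-0.126,0.148,0.831,0.187,-0.443,0,-0.33,-0.126,0.148,0.831,0.187,-0.443,0,-0.33,-0.126,0.148,0.831,0.187,-0.443,0,-0.33,-0.126,0.148,0.831,0.187,-0.443]}}

```text
time: 15.08
tool_pos: [518.5, 204.3, 148.4]
tcp_rot: [3.003, 0.044, 1.911]
contact_force: [-0.1, -1.5, -2.7]
grip_width: 8.4
finger_force: 29.9
```

{"method": "step_arm", "body": {"targets": [0,0,0,0,0,0,-1,0,0,0,0,0,0,-1,0,0,0,0,0,0,-1,0,0,0,0,0,0,-1,0,0,0,0,0,0,-1]}}

```text
time: 15.7
tool_pos: [519.2, 204.0, 148.1]
tcp_rot: [3.073, 0.134, 2.691]
contact_force: [0.0, -0.0, -2.1]
grip_width: 8.6
finger_force: 29.9
```

{"method": "step_arm", "body": {"targets": [0,0,0,0,0,0,-1,0,0,0,0,0,0,-1,0,0,0,0,0,0,-1,0,0,0,0,0,0,-1,0,0,0,0,0,0,-1]}}

```text
time: 16.32
tool_pos: [519.4, 204.2, 148.3]
tcp_rot: [-3.095, 0.144, -2.801]
contact_force: [-0.6, -0.4, -1.2]
grip_width: 8.8
finger_force: 29.9
```

{"method": "step_arm", "body": {"targets": [0,0,0,0,0,0,-1,0,0,0,0,0,0,-1,0,0,0,0,0,0,-1,0,0,0,0,0,0,-1,0,0,0,0,0,0,-1]}}

```text
time: 16.95
tool_pos: [519.4, 204.3, 148.4]
tcp_rot: [-3.007, 0.069, -2.016]
contact_force: [0.3, 0.5, -2.4]
grip_width: 8.8
finger_force: 29.9
```

{"method": "step_arm", "body": {"targets": [0,0,0,0,0,0,-0.6,0,0,0,0,0,0,-0.6,0,0,0,0,0,0,-0.6,0,0,0,0,0,0,-0.6]}}

```text
time: 17.45
tool_pos: [519.4, 204.3, 148.4]
tcp_rot: [-2.99, 0.001, -1.551]
contact_force: [-0.3, -0.6, -1.7]
grip_width: 8.7
finger_force: 29.9
```

Run:
```python
from h import *
a=[2.55,0,-1.551]
print(plan([522,204,90],a),plan([522,204,54],[2.356,0,-1.551],([522,204,90],a)))
```

```text
(array([0.005, 0.063, 0.581]), array([-0.946,  0.001, -0.   ])) (array([ 0.   , -0.201,  0.299]), array([-0.247,  0.   ,  0.   ]))
```

{"method": "step_arm", "body": {"targets": [0,0,0.06,0.2,-0.2,0,0,0,0,0.06,0.4,-0.5,0,0,0,0,0.06,0.58,-0.946,0,0,0,0,0.06,0.58,-0.946,0,0,0,0,0.06,0.58,-0.946,0,0,0,0,0.06,0.58,-0.946,0,0]}}

```text
time: 18.2
tool_pos: [522.4, 204.6, 89.8]
tcp_rot: [2.553, -0.001, -1.548]
contact_force: [0.2, 0.3, -1.5]
grip_width: 8.8
finger_force: 29.9
```

{"method": "step_arm", "body": {"targets": [0,0,-0.1,0.15,-0.247,0,0,0,0,-0.17,0.25,-0.247,0,0,0,0,-0.2,0.3,-0.247,0,0,0,0,-0.2,0.3,-0.247,0,0]}}

```text
time: 18.7
tool_pos: [522.1, 204.7, 56.0]
tcp_rot: [2.361, 0.0, -1.546]
contact_force: [-1.7, -1.6, -1.5]
grip_width: 8.6
finger_force: 29.9
```

Run:
```python
from h import *
q,e=cap("side"); cv2.imwrite("pics/c6.png",crop(q,270,190,160,150,4)); print(bot.get_obs()["tool_pos"],bot.get_obs()["joint_positions"])
```

```text
[522.27270414 204.69257831  56.22670628] [ 0.17935164  1.04231301  0.99969756  0.11403203  1.87268407 -2.99752786]
```

View pics/c6.png

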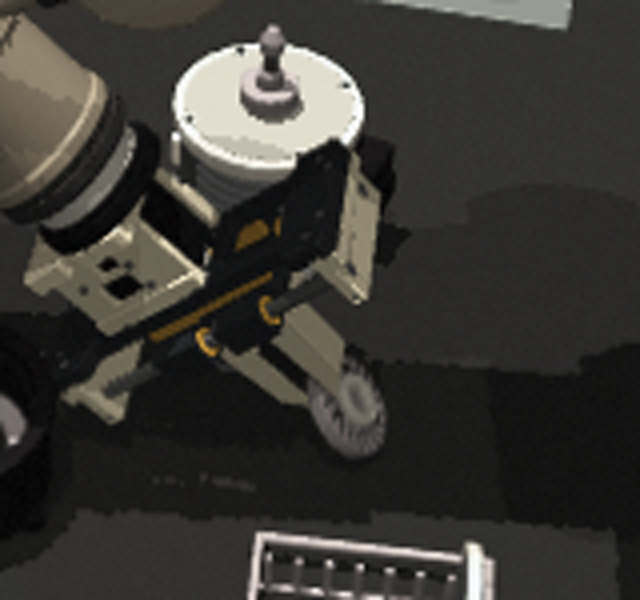

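Run:
```python
from h import *
for f in("top0","side0","s2"):
    W=np.load(f+".npz")["W"]; m=(W[...,0]>600)&(W[...,0]<760)&(W[...,1]>180)&(W[...,1]<340)&(W[...,2]>50)&(W[...,2]<75); w=W[m]; print(f,np.percentile(w,[1,50,99],axis=0).round())
```

```text
top0 [[636. 218.  50.]
 [693. 275.  60.]
 [744. 325.  66.]]
side0 [[635. 222.  50.]
 [690. 273.  61.]
 [741. 330.  64.]]
s2 [[635. 223.  50.]
 [690. 272.  61.]
 [741. 330.  65.]]
```

{"method": "step_arm", "body": {"targets": [0,0,-0.014,0.014,0,0,0,0,0,-0.014,0.014,0,0,0,0.2,0,-0.014,0.014,0,0,0,0.2,0,-0.014,0.014,0,0,0,0.2,0,-0.014,-0.1,0,0,0,0.2,0,-0.014,-0.24,0,0,0,0.2,0,0.05,-0.32,0,0,0,0.2,0,0.5,-0.75,0,0,0,0.4,0,0.7,-0.95,0,0,0,0.6,0,0.7,-0.95,0,0,0]}}

```text
time: 20.0
tool_pos: [540.8, 205.3, 173.8]
tcp_rot: [2.363, 0.002, -1.546]
contact_force: [0.2, 0.7, -0.5]
grip_width: 33.9
finger_force: 0.0
```

Run:
```python
from fit import *
o=bot.get_obs(); print(o["tool_pos"],o["tcp_rot"])
p,d=cap("top");q,e=cap("side"); np.savez("t3.npz",p=p,d=d,W=world("top",d));np.savez("s3.npz",p=q,d=e,W=world("side",e))
cv2.imwrite("pics/c7.png",np.hstack([crop(p,200,200,80,80,5),crop(q,310,220,80,80,5)]))
for n,D in(("top",d),("side",e)):
    W=world(n,D); m=(abs(W[...,0]-500)<60)&(abs(W[...,1]-205)<50)&(W[...,2]>5)&(W[...,2]<25); w=W[m]; print(n,m.sum(),np.percentile(w,[2,50,98],axis=0).round(1)); print(w[w[:,2]>12].mean(0))
```

```text
[540.84841531 205.27767127 173.78503902] [ 2.36316709e+00  1.80674408e-03 -1.54612291e+00]
top 23 [[500.6 157.9   5.1]
 [511.  179.    8.2]
 [554.9 182.   13. ]]
[518.92835267 181.12795973  14.0370453 ]
side 432 [[480.1 183.7   5.4]
 [505.2 211.5   9.1]
 [530.5 234.9  15.4]]
[505.70544235 207.90804799  13.75812434]
```

View pics/c7.png

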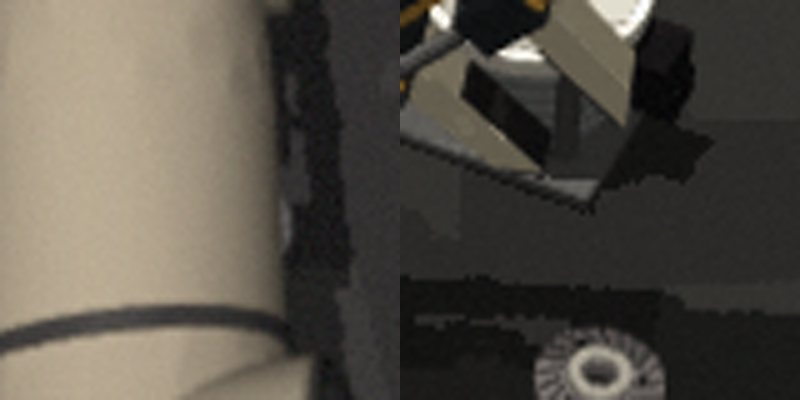

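Run:
```python
from h import *
print(plan([506.5,206.5,150],[np.pi,0,-1.546]),plan([506.5,206.5,85],[np.pi,0,-1.546]))
```

```text
(array([-0.023,  0.09 ,  0.379]), array([ 0.999,  0.001, -0.   ])) (array([-0.023, -0.369,  0.839]), array([ 0.999,  0.001, -0.   ]))
```

{"method": "step_arm", "body": {"targets": [0.85,-0.023,0.09,0.379,0.5,0,0,0.85,-0.023,0.09,0.379,0.999,0,0,0.85,-0.023,0.09,0.379,0.999,0,0,0.85,-0.023,0.09,0.379,0.999,0,0,0.85,-0.023,-0.2,0.67,0.999,0,0,0.85,-0.023,-0.369,0.839,0.999,0,0,0.85,-0.023,-0.369,0.839,0.999,0,0]}}

```text
time: 20.98
tool_pos: [504.5, 206.0, 82.8]
tcp_rot: [3.135, -0.001, -1.546]
contact_force: [0.7, 0.5, -0.3]
grip_width: 78.4
finger_force: 0.0
```

{"method": "step_arm", "body": {"targets": [0.85,0,0,0.4,0,0,0,0.85,0,0,0.57,0,0,0,0.85,0,0,0.57,0,0,0,0.6,0,0,0.57,0,0,0,0,0,0,0.57,0,0,0,0,0,0,0.57,0,0,0]}}

```text
time: 21.72
tool_pos: [506.9, 206.6, 29.2]
tcp_rot: [-3.141, 0.001, -1.546]
contact_force: [-0.2, -0.7, 3.6]
grip_width: 54.2
finger_force: 30.0
```

{"method": "step_arm", "body": {"targets": [0.75,0,0,0,0,0,0,0.75,0,0,0.025,0,0,0,0.75,0,0,0.025,0,0,1,0.75,0,0,0.025,0,0,1,0.75,0,0,0.025,0,0,1,0.75,0,0,0.025,0,0,1,0.75,0,0,0.025,0,0,1]}}

```text
time: 22.6
tool_pos: [506.4, 206.4, 25.6]
tcp_rot: [3.141, -0.0, -2.332]
contact_force: [-0.7, 0.5, -0.3]
grip_width: 68.7
finger_force: 0.0
```

{"method": "step_arm", "body": {"targets": [0.75,0,0,0,0,0,1,0.75,0,0,0,0,0,1,0.75,0,0,0,0,0,1,0.75,0,0,0,0,0,1,0.75,0,0,0,0,0,1,0,0,0,0,0,0,1,0,0,0,0,0,0,1,0,0,0,0,0,0,1]}}

```text
time: 23.6
tool_pos: [506.5, 206.4, 25.8]
tcp_rot: [3.141, -0.001, -3.116]
contact_force: [-0.2, 0.0, -0.5]
grip_width: 54.8
finger_force: 30.0
```

{"method": "step_arm", "body": {"targets": [0,0,0,-0.5,0,0,0,0,0,0,-0.95,0,0,0,0,-0.25,-0.5,-0.95,0,0,0,0,-0.25,-0.8,-0.95,0,0,0]}}

```text
time: 24.1
tool_pos: [535.0, 125.6, 121.5]
tcp_rot: [3.141, 0.002, -3.116]
contact_force: [-0.5, -0.6, -3.4]
grip_width: 54.8
finger_force: 30.0
```

{"method": "step_arm", "body": {"targets": [0,-0.1,-0.3,-0.5,0,0,0,0,-0.2,-0.6,-0.5,0,0,0,0,-0.299,-0.9,-0.5,0,0,0,0,-0.299,-0.9,-0.5,0,0,0,0,-0.299,-0.9,-0.5,0,0,0]}}

```text
time: 24.72
tool_pos: [565.1, 38.2, 170.4]
tcp_rot: [3.141, -0.002, -3.117]
contact_force: [-0.8, 0.0, -1.0]
grip_width: 54.4
finger_force: 30.0
```

{"method": "step_arm", "body": {"targets": [0,-0.004,-0.002,0.05,0,0,0,0,-0.004,-0.002,0.1,0,0,0,0,-0.004,-0.002,0.15,0,0,0,0,-0.004,-0.002,0.2,0,0,0,0,-0.004,-0.002,0.2,0,0,0]}}

```text
time: 25.35
tool_pos: [565.7, 37.6, 150.2]
tcp_rot: [3.141, -0.002, -3.117]
contact_force: [-0.6, -0.3, -2.3]
grip_width: 54.8
finger_force: 30.0
```

{"method": "step_arm", "body": {"targets": [0,0,0,0.05,0,0,0,0,0,0,0.1,0,0,0,0,0,0,0.15,0,0,0,0,0,0,0.2,0,0,0,0,0,0,0.24,0,0,0,0,0,0,0.27,0,0,0,0,0,0,0.28,0,0,0,0,0,0,0.28,0,0,0]}}

```text
time: 26.35
tool_pos: [565.8, 37.6, 122.6]
tcp_rot: [3.141, -0.001, -3.117]
contact_force: [-1.8, -2.3, -1.9]
grip_width: 54.8
finger_force: 30.0
```

{"method": "step_arm", "body": {"targets": [0,0,0,0.008,0,0,0,0,0,0,0.008,0,0,0,0.75,0,0,0.008,0,0,0,0.75,0,0,0.008,0,0,0,0.75,0,0,-0.1,0,0,0,0.75,0,0,-0.6,0,0,0,0.75,0,0,-0.8,0,0,0]}}

```text
time: 27.22
tool_pos: [567.4, 37.7, 206.5]
tcp_rot: [3.142, 0.005, -3.117]
contact_force: [-0.4, -0.3, -0.5]
grip_width: 68.9
finger_force: 0.0
```

{"method": "step_arm", "body": {"targets": [0.6,0.35,-0.9,0,0,0,0,0.6,0.35,-0.9,0,0,0,0,0.6,0.35,-0.9,0,0,0,0]}}

```text
time: 27.6
tool_pos: [533.0, -55.1, 203.8]
tcp_rot: [-3.141, 0.001, -3.12]
contact_force: [-0.7, 0.2, 0.3]
grip_width: 55.6
finger_force: 0.0
```

Run:
```python
from fit import *
o=bot.get_obs(); print(o["tool_pos"],o["tcp_rot"])
p,d=cap("top");q,e=cap("side")
W=world("side",e); m=(abs(W[...,0]-565)<30)&(abs(W[...,1]-39)<30)
for lo,hi in((98,103),(103,108),(108,114)):
    k=m&(W[...,2]>lo)&(W[...,2]<hi); print(lo,k.sum(),np.mean(W[k],0).round(1),np.std(W[k],0).round(1))
f=lambda c,n:c
cv2.imwrite("pics/c8.png",np.hstack([crop(p,425,258,36,36,10),crop(q,380,150,36,36,10)]))
for n,P in(("top",p),("side",q)): print(n,(topix(n,[[435,-321,9],[453,-321,9],[435,-305.5,9]])-([425,258] if n=="top" else [380,150]))*10+5+([0,0] if n=="top" else [360,0]))
```

```text
[533.02942597 -55.09611243 203.84111943] [-3.14143320e+00  9.24414672e-04 -3.12027302e+00]
98 43 [560.7  58.4 100.7] [15.6  9.3  1.5]
103 209 [565.9  45.4 105.5] [15.8 14.4  1.1]
108 66 [563.8  43.2 109.9] [8.6 7.4 1.4]
top [[186.09003292 184.73343065]
 [184.73379743 116.44837514]
 [127.98557734 183.71918684]]
side [[528.405804   133.92528088]
 [469.32914648 126.33391862]
 [525.65587918 162.17754622]]
```

View pics/c8.png

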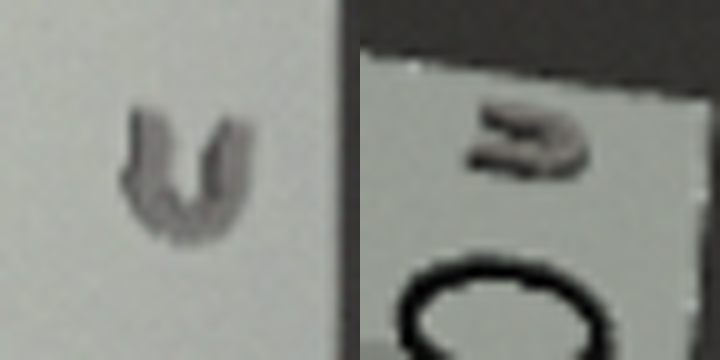

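{"method": "step_arm", "body": {"targets": [0.6,0.345,-0.878,0.2,0,0,0,0.6,0.345,-0.878,0.2,0,0,0,0.6,0.345,-0.878,0.2,0,0,0]}}

```text
time: 28.08
tool_pos: [500.8, -142.5, 182.5]
tcp_rot: [3.141, -0.001, -3.119]
contact_force: [0.2, 0.2, -0.1]
grip_width: 55.5
finger_force: 0.0
```

{"method": "step_arm", "body": {"targets": [0.6,0.345,-0.878,0.5,0,0,0,0.6,0.345,-0.878,0.5,0,0,0,0.6,0.345,-0.878,0.5,0,0,0]}}

```text
time: 28.45
tool_pos: [468.3, -230.6, 131.6]
tcp_rot: [3.14, -0.002, -3.119]
contact_force: [0.2, 0.4, 0.7]
grip_width: 55.1
finger_force: 0.0
```

{"method": "step_arm", "body": {"targets": [0.5,0.345,-0.878,0,0,0,0.14,0.5,0.345,-0.878,0.3,0,0,0.14,0.5,0.345,-0.878,0.6,0,0,0.14,0.5,0.345,-0.878,0.6,0,0,0.14]}}

```text
time: 28.95
tool_pos: [436.6, -316.9, 71.7]
tcp_rot: [3.139, -0.003, 3.057]
contact_force: [-0.2, 0.2, 0.3]
grip_width: 45.8
finger_force: 0.0
```

Run:
```python
from fit import *
o=bot.get_obs(); T=o["tool_pos"]; print(T,o["tcp_rot"],plan([435.5,-320.5,29],[np.pi,0,-3.23]))
```

```text
[ 436.58740909 -316.94730911   71.65710534] [ 3.13851433e+00 -3.00544497e-03  3.05733462e+00] (array([ 0.007, -0.038,  0.426]), array([ 0.004, -0.004,  0.005]))
```

{"method": "step_arm", "body": {"targets": [0.5,0.003,-0.025,0.25,0,0,0,0.5,0.003,-0.025,0.415,0,0,0,0.5,0.003,-0.025,0.415,0,0,0,0,0.003,-0.025,0.415,0,0,0,0,0.003,-0.025,0.415,0,0,0,0,0.003,-0.025,0.415,0,0,0]}}

```text
time: 29.7
tool_pos: [436.1, -321.8, 32.1]
tcp_rot: [-3.141, 0.001, 3.056]
contact_force: [1.2, 1.0, 3.9]
grip_width: 28.9
finger_force: 30.1
```

{"method": "step_arm", "body": {"targets": [0.45,0,0,0,0,0,0,0.45,0,0,0.02,0,0,0,0.45,0,0,0.02,0,0,0]}}

```text
time: 30.08
tool_pos: [435.4, -321.4, 28.8]
tcp_rot: [3.141, -0.001, 3.056]
contact_force: [-0.5, -0.3, 0.2]
grip_width: 41.2
finger_force: 0.0
```

{"method": "step_arm", "body": {"targets": [0,0,0,0,0,0,0,0,0,0,0,0,0,0,0,0,0,0,0,0,0,0,0,0,-0.6,0,0,0,0,-0.143,0.6,-0.9,0,0,0,0,-0.143,0.922,-0.9,0,0,0]}}

```text
time: 30.82
tool_pos: [459.3, -230.3, 121.5]
tcp_rot: [-3.14, 0.004, 3.056]
contact_force: [-0.1, 0.0, -0.7]
grip_width: 30.1
finger_force: 30.0
```

{"method": "step_arm", "body": {"targets": [0,-0.143,0.922,-0.42,0,0,0,0,-0.143,0.922,-0.42,0,0,0,0,-0.143,0.922,-0.42,0,0,0]}}

```text
time: 31.2
tool_pos: [480.9, -138.4, 162.6]
tcp_rot: [-3.141, 0.002, 3.06]
contact_force: [-0.2, 0.2, -0.7]
grip_width: 29.8
finger_force: 30.0
```

{"method": "step_arm", "body": {"targets": [0,-0.143,0.922,0,0,0,0,0,-0.143,0.922,0,0,0,0,0,-0.143,0.922,0,0,0,0]}}

```text
time: 31.58
tool_pos: [502.0, -48.8, 160.7]
tcp_rot: [3.141, -0.001, 3.058]
contact_force: [0.1, -0.2, -0.1]
grip_width: 30.0
finger_force: 30.0
```

{"method": "step_arm", "body": {"targets": [0,-0.143,0.5,0,0,0,0,0,-0.143,0.922,0,0,0,0,0,-0.143,0.922,0,0,0,0,0,-0.143,0.922,0,0,0,0]}}

```text
time: 32.08
tool_pos: [524.1, 39.5, 160.9]
tcp_rot: [-3.141, -0.001, 3.056]
contact_force: [-0.5, -0.6, 0.4]
grip_width: 29.9
finger_force: 30.0
```

Run:
```python
from fit import *
o=bot.get_obs(); T=o["tool_pos"]; print(T,o["tcp_rot"],plan([523.9,41.2,137],[np.pi,0,3.056]))
q,e=cap("side"); cv2.imwrite("pics/c9.png",crop(q,300,150,90,75,7))
print((topix("side",[T-[0,0,20],T-[18,0,20],[565.7,37.6,135]])-[300,150])*7+3.5)
```

```text
[524.06794016  39.50119442 160.93880329] [-3.14120773e+00 -1.11698752e-03  3.05550050e+00] (array([0.003, 0.017, 0.239]), array([-0.   , -0.001, -0.001]))
[[393.06946672 336.81057505]
 [448.99412465 344.58610228]
 [264.71664873 329.75830702]]
```

View pics/c9.png

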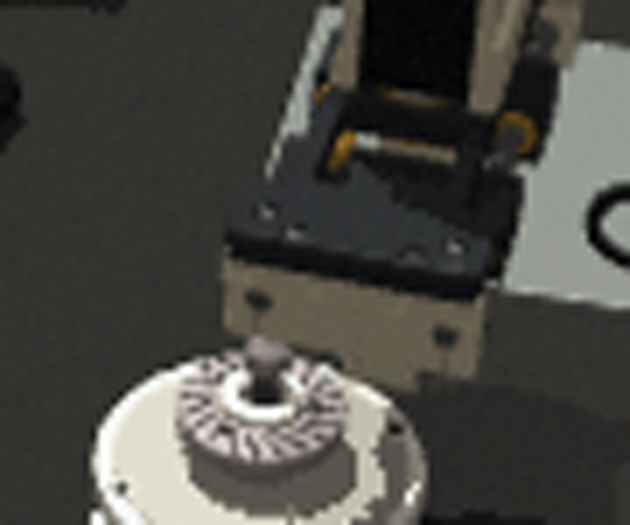

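{"method": "step_arm", "body": {"targets": [0,0,0.008,0.15,0,0,0,0,0,0.008,0.24,0,0,0,0,0,0.008,0.24,0,0,0,0,0,0.008,0.24,0,0,0]}}

```text
time: 32.62
tool_pos: [524.3, 41.7, 137.3]
tcp_rot: [3.141, -0.001, 3.056]
contact_force: [-0.1, 0.2, -0.5]
grip_width: 30.1
finger_force: 30.0
```

{"method": "step_arm", "body": {"targets": [0,-0.08,-0.003,0.003,0,0,0,0,-0.16,-0.003,0.003,0,0,0,0,-0.24,-0.003,0.003,0,0,0,0,-0.3,-0.003,0.003,0,0,0,0,-0.3,-0.003,0.003,0,0,0]}}

```text
time: 33.25
tool_pos: [554.5, 38.9, 136.9]
tcp_rot: [3.141, -0.0, 3.056]
contact_force: [-1.0, -0.2, -1.2]
grip_width: 30.2
finger_force: 30.0
```

{"method": "step_arm", "body": {"targets": [0,-0.05,0,0,0,0,0,0,-0.09,0,0,0,0,0,0,-0.115,0,0,0,0,0,0,-0.115,0,0,0,0,0]}}

```text
time: 33.75
tool_pos: [565.9, 37.8, 137.0]
tcp_rot: [3.141, 0.0, 3.056]
contact_force: [0.6, -1.1, -1.5]
grip_width: 30.0
finger_force: 30.0
```

{"method": "step_arm", "body": {"targets": [0,-0.01,0,0.005,0,0,0,0,-0.02,0,0.01,0,0,0,0,-0.02,0,0.01,0,0,0]}}

```text
time: 34.12
tool_pos: [567.2, 37.7, 136.1]
tcp_rot: [3.142, -0.001, 3.056]
contact_force: [-3.4, -2.6, 1.5]
grip_width: 29.9
finger_force: 30.0
```

{"method": "step_arm", "body": {"targets": [0,0.006,0,0.002,0,0,0,0,0.006,0,0.002,0,0,0,0.5,0.006,0,0.002,0,0,0,0.5,0.006,0,0.002,0,0,0,0.5,0.006,0,-0.1,0,0,0,0.5,0.006,0,-0.5,0,0,0,0.5,0.006,0,-0.9,0,0,0,0.5,0.006,0,-0.9,0,0,0]}}

```text
time: 35.12
tool_pos: [568.8, 37.9, 230.1]
tcp_rot: [3.141, 0.007, 3.056]
contact_force: [-0.3, 0.8, -0.4]
grip_width: 46.1
finger_force: 0.0
```

{"method": "step_arm", "body": {"targets": [0.5,1,0,-0.5,0,0,0,0.5,1,0,-0.5,0,0,0,0.5,1,0,-0.5,0,0,0,0.5,1,0,-0.5,0,0,0]}}

```text
time: 35.62
tool_pos: [467.7, 46.4, 275.9]
tcp_rot: [3.141, -0.0, 3.056]
contact_force: [0.8, -0.5, 0.3]
grip_width: 45.7
finger_force: 0.0
```

Run:
```python
from fit import *
q,e=cap("side"); cv2.imwrite("pics/c10.png",crop(q,305,185,65,60,9)); W=world("side",e)
m=(np.hypot(W[...,0]-565,W[...,1]-40)<24)&(W[...,2]>112.5)&(W[...,2]<119); print(m.sum(),np.median(W[m],0).round(1),np.percentile(W[m],[3,97],axis=0).round(1))
print(bot.get_obs()["tool_pos"])
```

```text
92 [566.2  46.1 115.6] [[551.5  26.2 113.1]
 [581.9  55.9 118.3]]
[467.8518454   46.27346389 275.45397094]
```

View pics/c10.png

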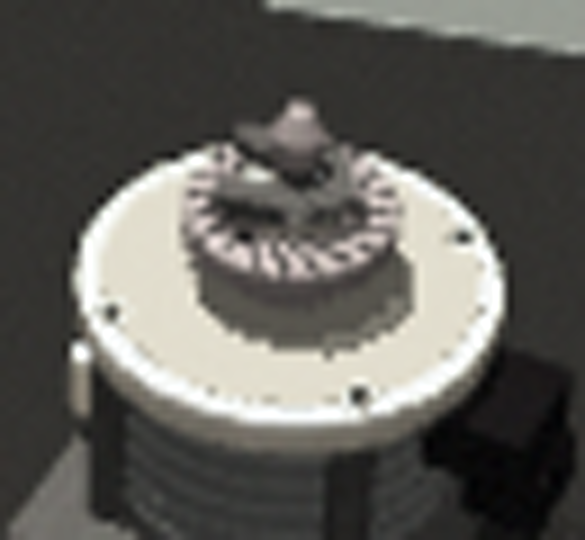

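The picture shows the clip lying flat on the hub around the groove, with its legs (about 245,135 and 230,195) pointing to +x. Its top measures about 116 mm above the counter, as expected, and the gripper is well clear.

```bash
python3 -c "
from plant import bot; print(bot.close_job())"
```

```text
the job is handed in; nothing more can be done
None
```

I handed the job in at about 36 s of the 72 s: the last pictures and depth readings show the ring on the bearing cap, the burr on it hub up and the clip home in the groove, all released; no verdict came back.

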